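Stack a pot core on its centring jig for an inductance test

TASK

Build up the pot core on the jig for its inductance test: over the white mandrel put first the open ferrite half, hollow side up, then the coil with the white bobbin down into it, then the closed-looking ferrite half with the brass insert as the lid over the coil, turned so that the wire slots of both halves line up, then the red insulating disc, and last the brass weight that presses it all together. Each part must sit fully home; the ferrite is brittle, so lower the halves down the mandrel and do not drop them. Leave the coil with the green bobbin, the tip-cleaner pot and the multimeter where they are.

Things in the scene. Friction and masses are not known exactly. Their poses are not given: they have to be found in the camera images.
- jig: Centring jig, fixed: round blue anodised plate, 76 mm diameter, top face 12 mm above the bench, with an upright white plastic mandrel of 8 mm diameter at its centre. The mandrel's tip is 80 mm above the bench; its top 10 mm taper to a 2.6 mm point. Origin: centre of the underside, on the bench; z up along the mandrel.
- lower_half: Open core half, dark grey ferrite, 0.18 kg, hollow side up. 60 mm diameter, 24 mm high, floor 6 mm; cavity 48 mm wide, 18 mm deep, with a 22 mm post as high as the rim; 11 mm bore through post and floor fits the mandrel. Two 12 mm wire slots cut the outer wall's full height at both ends of its x axis; grip the outer wall across y. Origin: centre of underside; z up.
- coil_white: Coil: white plastic bobbin with a flange at top and bottom, copper winding between. Diameter 43 mm, height 35 mm, bore 27 mm, upright. Origin: centre of the underside; z up. 0.12 kg. Fits round the open half's post and stands on its floor, 17 mm proud of the rim: grip only the coil's upper 15 mm, so that the fingers stay above the rim.
- upper_half: Other core half, same ferrite and dimensions, but hollow side down as a lid: flat back on top with a brass ring round the bore. 60 mm diameter, 24 mm high, 0.18 kg, 11 mm bore. Two 12 mm wire slots, seen as notches in the edge, at both ends of its x axis; grip across y. Closed, its rim rests on the open half's rim. Origin: centre of the underside (rim plane); z up.
- disc: Red insulating disc lying flat, outside diameter 44 mm, 10 mm thick, bore 11 mm, about 0.025 kg; keeps the brass off the ferrite. Origin: centre of the underside; z up.
- weight: Brass weight standing upright: a body of 50 mm diameter and 20 mm height with a grip collar of 35 mm diameter and 16 mm height on top (36 mm in all), bore 11 mm right through, about 0.42 kg. Pick it up by the collar. Origin: centre of the underside; z up.
- coil_green: Coil: green plastic bobbin with a flange at top and bottom, copper winding between. Diameter 43 mm, height 35 mm, bore 27 mm, upright. Origin: centre of the underside; z up. Belongs to another job: leave it where it is.
- tip_cleaner: Black pot of brass wool for cleaning soldering tips, 57 mm diameter, 35 mm high, loose, near the far side of the work. Leave it. Origin: centre of the underside.
- multimeter: Yellow and black hand multimeter lying flat, 130x70x37 mm, loose, at the right of the work. Leave it. Origin: centre of the underside, x along its length.
There are look-alikes about, which are no part of the job. What is shaped like the lower_half but purple is not meant.

How it is judged:
By the outcome, as a careful person would: the job done as asked, in the order asked, and still so for the second after the job is handed in, with the robot touching nothing.
It also fails if it takes over 96 s, if anything falls off the work surface, if the arm or the gripper's body presses on something with over 40 N, if the wrist force passes 120 N, or if a joint passes its speed limit or range.

ROBOT

A 6-joint arm with a two-finger parallel gripper is mounted at the origin on a cart in front of the work surface, level with it; the furniture and walls round the work are solid. World frame = base frame: x ahead of the robot, y to its left, z up, the work surface at z = 0. Lengths are in m, angles in rad, forces in N, time in s.
With the tool pointing down it reaches from about 0.375 to 0.9 m from the base axis. Payload 3.1 kg.
Tool frame: the origin (TCP) lies between the finger pads; the fingertips stand 17 mm ahead of it and the grasp point (between the pads) lies 2 mm behind it; z points along the fingers, y is the line along which they close (so a half turn about z gives the same grasp; the last joint's range is limited). The gripper opens to 85 mm and grips with 20 to 120 N. Pads are 22 mm wide; open, the fingers measure 114 mm over their backs; the gripper's body (76 mm by 85 mm) begins 54 mm behind the grasp point. The pads swing forward as they close: fully open they stand 13 mm farther back than shut.
Start: joints at [1.022, 0.527, 1.433, -0, 1.181, -0.178], TCP at [0.226, 0.583, 0.248] pointing down, gripper open.
Joint ranges: [-3.08, 3.08], [-0.75, 2.2], [0.22, 2.44], [-1.43, 4.57], [0, 2.65], [-2.85, 2.85]. Speed limits (rad/s): [2.79, 2.79, 3.14, 3.14, 3.14, 3.14].

INTERFACE

Orientations are given as a unit quaternion [x, y, z, w].
In Python, from station import sense, vision, order gives the robot as it stands.
- The arm moves only by the shell command python3 -m crank 'ROWS' [OPENING] [FORCE]. ROWS is JSON, a list of rows, each an object with "dp": the shift along the world's x, y, z in units of 30 mm (1.0 is 30 mm), a list of three; "angular": the turn, a rotation vector about the world's x, y, z in degrees, a list of three. In form: [{"dp": [dx, dy, dz], "angular": [ax, ay, az]}, ...]. A call has 1 to 20 rows; each row shifts and turns the commanded pose from where the row before left it; what a row does not reach is not made up. A row lasts 1/10 s, in which the tool goes at most 50 mm and 8.59 degrees, less where a joint would pass 70% of its speed; a pose out of reach is approached as far as the arm can. A call is refused whole if a number of a shift passes 1 or a number of a turn 8.59, either way. A call with a gripper value outside its range is refused whole. OPENING is the closure, from 0 (fully open) to 1 (shut), set as the call begins (- or left out, the last holds). The fingers move at their own pace and stop on an object; FORCE is the grip in N (left out, the last holds). Time passes only in rows, so rows that do not move let the fingers close. It gives the time, the measured TCP pose, the force, the opening and the grip force at its end, in the units of the state.
- sense(): the state, without advancing time (a new reading comes with each control period).
- vision.snapshot(name): name is "side" or "top"; returns a dict with "image" (420x560x3 uint8, blue, green, red), "range_z" (420x560 float32, m along the optical axis (not along the pixel's ray), 0 where there is no reading), "mtx" (3x3 intrinsics, pixels), "pose" (4x4, takes a point from camera to world coordinates). Camera axes: x right, y down, z forward; pixel columns grow to the right and rows downward; lengths in m; the calibration is good to about 2 mm. A picture is of the moment at which its call begins.
- order.sign_off(): hands the job in; it is judged then, once.
The state is a dict: "t": time; "q": joint angles; "qd": joint speeds; "tau": joint torques, N m; "tcp_pos": TCP position; "tool_rot": TCP orientation; "force": force on the tool from outside, world axes, zero at the start; "ft_torque": the same for the moment, N m; "finger_gap": opening from 0.0 (shut) to 1.0 (fully open); "gripper_force": force on a finger pad.
Only numpy, scipy, OpenCV 4.12 (cv2) and the standard library are available. Lean on these libraries where they do the work, as an engineer would, in place of code of your own. Each camera call takes 0.05 s, during which the arm holds its last target. There are 200 camera calls.

## Working session

There is one attempt and no reset: what is moved stays moved. The work goes in short steps, Python scripts to look and compute and a shell command to move; the robot and the scene stay as the last step left them, time stands still between calls to the robot, and variables do not carry over. Pictures are saved under pics/ and viewed, at most 14 in all, crops included, and the job is handed in when it is done.

```bash
mkdir -p pics; ls; cat > h.py <<'E'
import numpy as np, cv2
from station import sense, vision, order
def snap(n,f=None):
    s=vision.snapshot(n)
    if f: cv2.imwrite('pics/'+f,s['image'])
    return s
def cloud(s):
    z=s['range_z'];K=s['mtx'];v,u=np.mgrid[:z.shape[0],:z.shape[1]]
    p=np.stack([(u-K[0,2])/K[0,0]*z,(v-K[1,2])/K[1,1]*z,z],-1)
    P=p@s['pose'][:3,:3].T+s['pose'][:3,3]; P[z==0]=np.nan
    return P
E
python3 - <<'E'
from h import *
a=snap('top','t1.png');b=snap('side','s1.png')
np.savez('/tmp/a.npz',**a);np.savez('/tmp/b.npz',**b)
for s in(a,b): print(s['mtx'].round(1).tolist(),s['pose'].round(3).tolist())
s=sense();print(s['t'],s['tcp_pos'],s['tool_rot'],s['finger_gap'])
E
```

```text
pics
[[514.4, 0.0, 274.1], [0.0, 514.4, 203.8], [0.0, 0.0, 1.0]] [[-0.226, -0.953, 0.202, 0.429], [-0.974, 0.222, -0.043, -0.078], [-0.004, -0.207, -0.978, 1.067], [0.0, 0.0, 0.0, 1.0]]
[[436.2, 0.0, 278.3], [0.0, 436.2, 208.3], [0.0, 0.0, 1.0]] [[0.989, -0.054, 0.135, 0.528], [-0.145, -0.352, 0.925, -0.892], [-0.003, -0.935, -0.356, 0.335], [0.0, 0.0, 0.0, 1.0]]
0.1 [0.22553827 0.58220039 0.24740226] [ 1.83839663e-01  9.82955703e-01 -9.67156607e-04 -3.59742436e-04] 1.0011914266534108
```

View pics/t1.png

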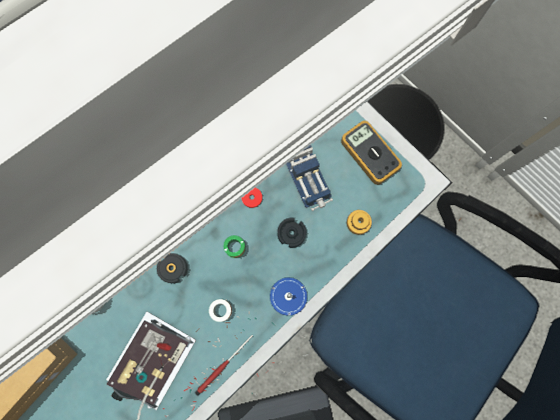

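View pics/s1.png

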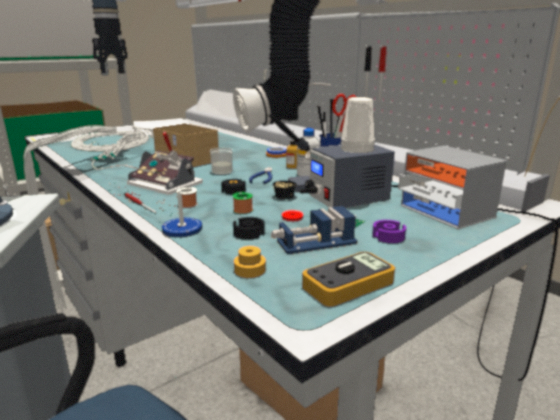

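The top view shows the jig (289,296), open dark half (291,233), white coil (220,310), green coil (235,246), dark lid with brass ring (172,268), red disc (252,197), brass weight (359,221) and multimeter (372,153). In the side view, the two dark/brass candidates are (233,186) and (284,188), and the purple look-alike is at (389,231). I'll check both in enlarged crops.

```bash
python3 - <<'E'
from h import *
a=dict(np.load('/tmp/a.npz'));b=dict(np.load('/tmp/b.npz'))
A=cloud(a);B=cloud(b)
c1=cv2.resize(a['image'][140:330,130:400],None,fx=2.96,fy=2.96,interpolation=cv2.INTER_CUBIC)
cv2.imwrite('pics/c1.png',c1[:600,:800])
c2=cv2.resize(b['image'][150:290,150:360],None,fx=3.8,fy=3.8,interpolation=cv2.INTER_CUBIC)
cv2.imwrite('pics/c2.png',c2)
for n,(u,v) in dict(jig=(289,296),low=(291,233),coil=(220,310),green=(235,246),up=(172,268),disc=(252,197),w=(359,221),mm=(372,153),vise=(310,180),shelf=(240,150),shelf2=(300,60),bench=(260,270),box=(150,360)).items(): print(n,A[v,u].round(3),A[v-9,u].round(3),A[v,u+9].round(3))
for n,(u,v) in dict(c1=(233,184),c2=(284,186),purple=(389,231),station=(350,175)).items(): print('side',n,B[v,u].round(3))
E
```

```text
jig [ 0.453 -0.109  0.076] [ 0.472 -0.115  0.017] [ 0.451 -0.128  0.012]
low [ 0.58  -0.145  0.004] [ 0.598 -0.149  0.009] [ 0.576 -0.163  0.005]
coil [0.46  0.031 0.006] [0.476 0.025 0.038] [0.455 0.011 0.033]
green [ 0.581 -0.025 -0.   ] [ 0.593 -0.031  0.036] [ 0.571 -0.045  0.039]
up [0.565 0.111 0.004] [0.58  0.104 0.025] [0.558 0.089 0.027]
disc [ 0.675 -0.082 -0.   ] [ 0.485 -0.08   0.841] [ 0.667 -0.101  0.014]
w [ 0.573 -0.29   0.001] [ 0.586 -0.288  0.038] [ 0.564 -0.301  0.037]
mm [ 0.701 -0.347  0.037] [ 0.723 -0.355  0.028] [ 0.697 -0.365  0.038]
vise [ 0.674 -0.207  0.037] [ 0.693 -0.211  0.038] [ 0.672 -0.227  0.026]
shelf [ 0.492 -0.078  0.876] [ 0.496 -0.079  0.876] [ 0.492 -0.082  0.876]
shelf2 [ 0.524 -0.11   0.876] [ 0.501 -0.102  0.929] [ 0.524 -0.114  0.875]
bench [ 0.52  -0.065  0.003] [ 0.538 -0.069  0.001] [nan nan nan]
box [0.397 0.175 0.053] [0.414 0.171 0.057] [0.393 0.16  0.045]
side c1 [0.564 0.089 0.025]
side c2 [0.677 0.041 0.03 ]
side purple [ 0.822 -0.226  0.025]
side station [ 0.8   -0.056  0.079]
```

View pics/c1.png

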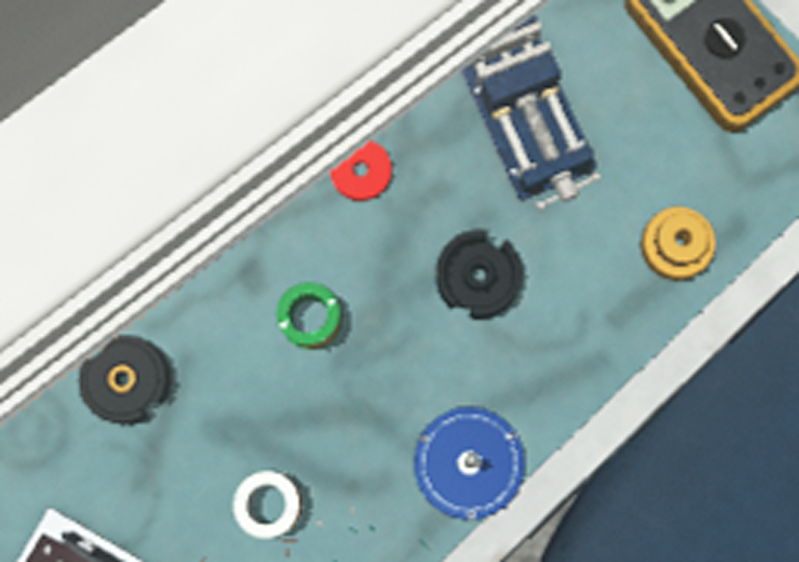

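View pics/c2.png

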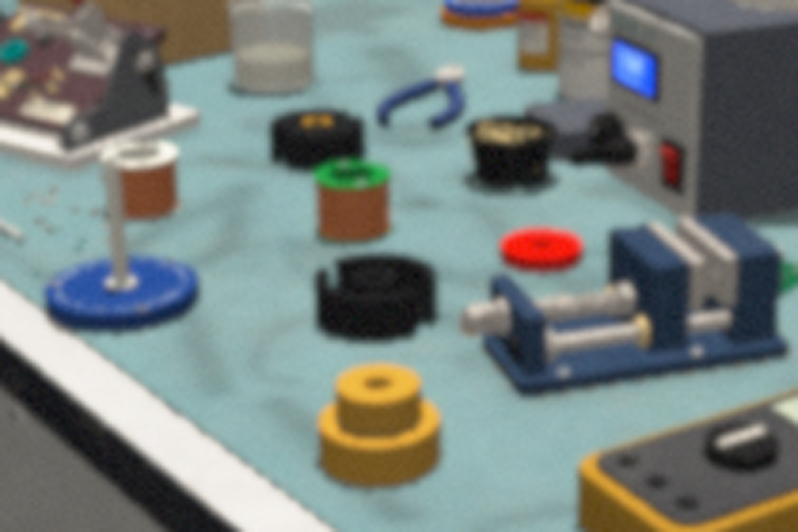

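The crops settle it: the lid is at top (172,268), with a flat back, brass ring and edge notch. The tip cleaner is at side (284,188), with a tall pot and wool. The open half is at top (291,233). Next I'll build rectified views at each part's top height to get centres and slot angles.

```bash
cat >> h.py <<'E'
def ortho(s,c,z,half=.05,px=.00025):
    """rectified patch at height z: column -> -y, row -> -x (same sense as top image)"""
    n=int(2*half/px); v,u=np.mgrid[:n,:n]
    W=np.stack([c[0]+half-(v+.5)*px,c[1]+half-(u+.5)*px,np.full(u.shape,z)],-1)
    C=(W-s['pose'][:3,3])@s['pose'][:3,:3]; K=s['mtx']
    return cv2.remap(s['image'],(K[0,0]*C[...,0]/C[...,2]+K[0,2]).astype('f4'),(K[1,1]*C[...,1]/C[...,2]+K[1,2]).astype('f4'),cv2.INTER_CUBIC)
def circ(s,c,z,d,half=.05,px=.00025,draw=None,span=.012):
    """best centre of a circle of diameter d: max mean radial gradient"""
    im=ortho(s,c,z,half,px); g=cv2.GaussianBlur(im,(0,0),3).astype(float)
    gx=np.stack([cv2.Sobel(g[...,k],cv2.CV_64F,1,0) for k in range(3)],-1);gy=np.stack([cv2.Sobel(g[...,k],cv2.CV_64F,0,1) for k in range(3)],-1)
    t=np.linspace(0,2*np.pi,180,endpoint=False);ct,st=np.cos(t),np.sin(t);r=d/2/px;n=im.shape[0]//2
    best=(-1,)
    m=int(span/px)
    for dv in range(-m,m+1,1):
        for du in range(-m,m+1,1):
            x=(n+du+r*ct).astype(int);y=(n+dv+r*st).astype(int)
            if x.max()>=2*n or y.max()>=2*n or x.min()<0 or y.min()<0: continue
            q=np.minimum(np.linalg.norm(gx[y,x]*ct[:,None]+gy[y,x]*st[:,None],axis=1),150).mean()
            if q>best[0]: best=(q,du,dv)
    q,du,dv=best
    if draw is not None:
        cv2.circle(im,(n+du,n+dv),int(r),(255,0,255),1);cv2.drawMarker(im,(n+du,n+dv),(255,0,255),0,10,1);draw.append(im)
    return np.array([c[0]-dv*px,c[1]-du*px]),q
E
python3 - <<'E'
from h import *
a=dict(np.load('/tmp/a.npz'))
L=[]
for n,c,z,d in [('jig',(.453,-.109),.012,.076),('low',(.58,-.145),.024,.060),('up',(.565,.105),.024,.060),('coil',(.46,.03),.035,.043),('disc',(.675,-.085),.010,.044),('w',(.573,-.29),.036,.035)]:
    p,q=circ(a,c,z,d,draw=L);print(n,p.round(4),round(q))
L=[cv2.resize(i,(266,266),interpolation=cv2.INTER_AREA) for i in L]
cv2.imwrite('pics/o1.png',np.vstack([np.hstack(L[:3]),np.hstack(L[3:])]))
E
```

```text
jig [ 0.4555 -0.1095] 65
low [ 0.5778 -0.145 ] 62
up [0.5645 0.1095] 60
coil [0.459  0.0298] 127
disc [ 0.6722 -0.0818] 83
w [ 0.5612 -0.2798] 57
```

View pics/o1.png

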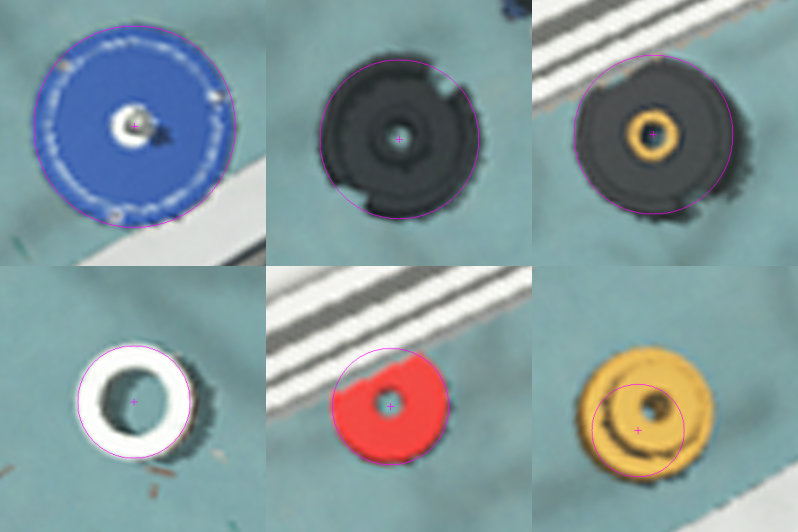

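```bash
python3 - <<'E'
from h import *
a=dict(np.load('/tmp/a.npz'));b=dict(np.load('/tmp/b.npz'))
i=ortho(a,(.5645,.1095),.024,.04,.0002)
i=cv2.convertScaleAbs(cv2.subtract(i,20),alpha=2.2)
j=ortho(a,(.5778,-.145),.024,.04,.0002)
j=cv2.convertScaleAbs(cv2.subtract(j,20),alpha=2.2)
cv2.imwrite('pics/o2.png',np.hstack([i,j]))
k=b['image'][165:200,210:260]
cv2.imwrite('pics/o3.png',cv2.convertScaleAbs(cv2.resize(k,None,fx=12,fy=12,interpolation=cv2.INTER_CUBIC),alpha=2))
for n,c in (('up',(.5645,.1095)),('low',(.5778,-.145))):
    im=cv2.GaussianBlur(ortho(a,c,.024,.04,.0002),(0,0),2);t=np.radians(np.arange(-180,180,6))
    x,y=c[0]+.027*np.cos(t),c[1]+.027*np.sin(t)
    v=((c[0]+.04-x)/.0002).astype(int);u=((c[1]+.04-y)/.0002).astype(int)
    print(n,list(zip(np.degrees(t).round().astype(int).tolist(),im[v,u].mean(1).astype(int).tolist())))
E
```

```text
up [(-180, 72), (-174, 73), (-168, 74), (-162, 61), (-156, 61), (-150, 72), (-144, 82), (-138, 70), (-132, 71), (-126, 72), (-120, 72), (-114, 71), (-108, 66), (-102, 72), (-96, 74), (-90, 73), (-84, 73), (-78, 72), (-72, 73), (-66, 73), (-60, 74), (-54, 73), (-48, 70), (-42, 73), (-36, 73), (-30, 74), (-24, 75), (-18, 74), (-12, 78), (-6, 82), (0, 88), (6, 126), (12, 156), (18, 158), (24, 152), (30, 157), (36, 163), (42, 164), (48, 120), (54, 79), (60, 71), (66, 75), (72, 65), (78, 65), (84, 66), (90, 67), (96, 75), (102, 69), (108, 72), (114, 71), (120, 69), (126, 68), (132, 71), (138, 70), (144, 69), (150, 69), (156, 69), (162, 70), (168, 72), (174, 72)]
low [(-180, 47), (-174, 50), (-168, 48), (-162, 49), (-156, 49), (-150, 52), (-144, 50), (-138, 54), (-132, 55), (-126, 60), (-120, 57), (-114, 61), (-108, 58), (-102, 58), (-96, 58), (-90, 61), (-84, 61), (-78, 56), (-72, 54), (-66, 60), (-60, 55), (-54, 51), (-48, 119), (-42, 162), (-36, 124), (-30, 98), (-24, 69), (-18, 48), (-12, 53), (-6, 52), (0, 50), (6, 53), (12, 51), (18, 51), (24, 54), (30, 54), (36, 55), (42, 55), (48, 58), (54, 58), (60, 59), (66, 55), (72, 55), (78, 57), (84, 55), (90, 59), (96, 58), (102, 57), (108, 60), (114, 57), (120, 55), (126, 46), (132, 104), (138, 145), (144, 149), (150, 134), (156, 39), (162, 50), (168, 49), (174, 47)]
```

View pics/o2.png

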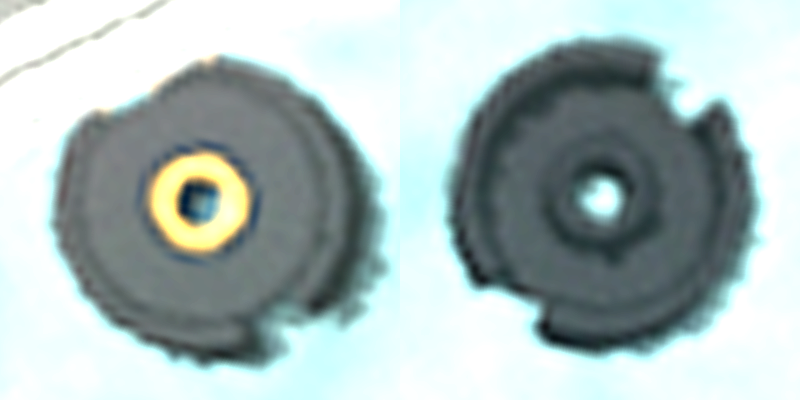

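The lid has notches at crop (127,100) and (285,322), so its x axis is at about 35.5°. The open half's notches are at (690,85) and (512,298), so its x axis is at about −40.5°. Moving to the open half with closing yaw 49.5°.

```bash
R='x'; python3 -m crank '[{"dp":[0.485,-1,-0.15],"angular":[0,0,-0.965]},{"dp":[0.485,-1,-0.15],"angular":[0,0,-0.965]},{"dp":[0.485,-1,-0.15],"angular":[0,0,-0.965]},{"dp":[0.485,-1,-0.15],"angular":[0,0,-0.965]},{"dp":[0.485,-1,-0.15],"angular":[0,0,-0.965]},{"dp":[0.485,-1,-0.15],"angular":[0,0,-0.965]},{"dp":[0.485,-1,-0.15],"angular":[0,0,-0.965]},{"dp":[0.485,-1,-0.15],"angular":[0,0,-0.965]},{"dp":[0.485,-1,-0.15],"angular":[0,0,-0.965]},{"dp":[0.485,-1,-0.15],"angular":[0,0,-0.965]},{"dp":[0.485,-1,-0.15],"angular":[0,0,-0.965]},{"dp":[0.485,-1,-0.15],"angular":[0,0,-0.965]},{"dp":[0.485,-1,-0.15],"angular":[0,0,-0.965]},{"dp":[0.485,-1,-0.15],"angular":[0,0,-0.965]},{"dp":[0.485,-1,-0.15],"angular":[0,0,-0.965]},{"dp":[0.485,-1,-0.15],"angular":[0,0,-0.965]},{"dp":[0.485,-1,-0.15],"angular":[0,0,-0.965]},{"dp":[0.485,-1,-0.15],"angular":[0,0,-0.965]},{"dp":[0.485,-1,-0.15],"angular":[0,0,-0.965]},{"dp":[0.485,-1,-0.15],"angular":[0,0,-0.965]}]' 0 40
python3 -m crank '[{"dp":[0.51,-1,-0.4],"angular":[0,0,0]},{"dp":[0.51,-1,-0.4],"angular":[0,0,0]},{"dp":[0.51,-1,-0.4],"angular":[0,0,0]},{"dp":[0.51,-1,-0.4],"angular":[0,0,0]},{"dp":[0,-0.24,-0.3],"angular":[0,0,0]},{"dp":[0,0,0],"angular":[0,0,0]}]'
cat >> h.py <<'E'
def yaw(r):
    x,y,z,w=r; return np.degrees(np.arctan2(1-2*(x*x+z*z),2*(x*y-z*w)))
E
python3 -c "
from h import *
s=sense();print(s['t'],s['tcp_pos'],yaw(s['tool_rot']),s['tool_rot'])
a=snap('top');b=snap('side')
cv2.imwrite('pics/n1.png',np.hstack([cv2.resize(a['image'][170:300,230:360],(400,400)),cv2.resize(b['image'][130:290,170:330],(400,400))]))"
```

```text
t: 2.1
tcp_pos: [0.5171, -0.0186, 0.1578]
tool_rot: [0.346, 0.938, 0.0, -0.0]
force: [0.1, 0.6, -0.5]
finger_gap: 0.997
gripper_force: 0.0
t: 2.7
tcp_pos: [0.5769, -0.1452, 0.0995]
tool_rot: [0.347, 0.938, 0.0, -0.002]
force: [-1.9, -0.1, 0.1]
finger_gap: 1.0
gripper_force: 0.0
2.7 [ 0.57687732 -0.14518098  0.09950424] 49.38897055937679 [ 3.47026167e-01  9.37853557e-01  1.55198398e-04 -1.87626830e-03]
```

View pics/n1.png

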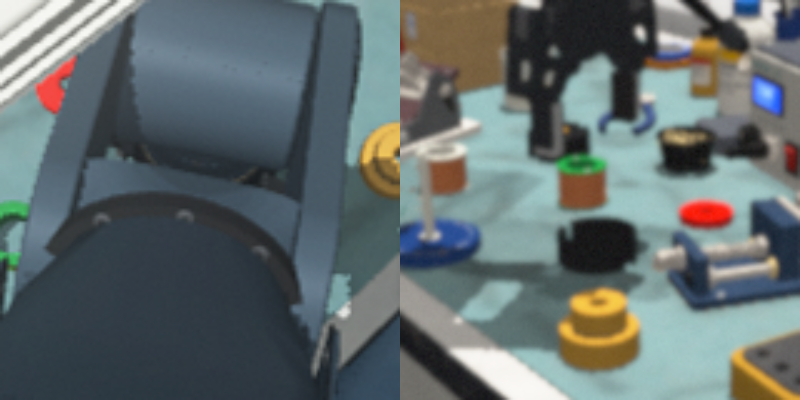

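The gripper stands above the open half: side crop (600,240), gripper (580,100). The arm blocks the top camera here, so I'll descend and grip.

```bash
python3 -m crank '[{"dp":[0,0,-0.7],"angular":[0,0,0]},{"dp":[0,0,-0.8],"angular":[0,0,0]},{"dp":[0,0,-0.7],"angular":[0,0,0]},{"dp":[0.02,0,-0.35],"angular":[0,0,0]},{"dp":[0,0,-0.17],"angular":[0,0,0]}]'
python3 -m crank '[{"dp":[0,0,0],"angular":[0,0,0]},{"dp":[0,0,0],"angular":[0,0,0]},{"dp":[0,0,0],"angular":[0,0,0]},{"dp":[0,0,0],"angular":[0,0,0]},{"dp":[0,0,0],"angular":[0,0,0]},{"dp":[0,0,0],"angular":[0,0,0]},{"dp":[0,0,0],"angular":[0,0,0]}]' 1 40
```

```text
t: 3.3
tcp_pos: [0.5781, -0.1431, 0.0194]
tool_rot: [0.345, 0.938, 0.0, -0.001]
force: [-0.1, 0.5, -0.3]
finger_gap: 0.998
gripper_force: 0.0
t: 4.0
tcp_pos: [0.5794, -0.1446, 0.0209]
tool_rot: [0.346, 0.938, 0.0, 0.001]
force: [0.1, 2.1, 6.3]
finger_gap: 0.682
gripper_force: 44.8
```

```bash
python3 -m crank '[{"dp":[0,0,0.4],"angular":[0,0,0]},{"dp":[0,0,0.9],"angular":[0,0,0]},{"dp":[0,0,1],"angular":[0,0,0]},{"dp":[-0.4,0.12,0.9],"angular":[0,0,0]},{"dp":[-0.9,0.26,0.1],"angular":[0,0,0]},{"dp":[-0.9,0.26,0],"angular":[0,0,0]},{"dp":[-0.9,0.26,0],"angular":[0,0,0]},{"dp":[-0.7,0.2,0],"angular":[0,0,0]},{"dp":[-0.28,0.08,0],"angular":[0,0,0]},{"dp":[0,0,0],"angular":[0,0,0]},{"dp":[0,0,0],"angular":[0,0,0]}]'
python3 -c "
from h import *
a=snap('top');b=snap('side');np.savez('/tmp/b2.npz',**b)
for i in range(4):
  s=sense();print(s['t'],s['tcp_pos'],yaw(s['tool_rot']),s['force'])
cv2.imwrite('pics/n2.png',np.hstack([cv2.resize(a['image'][230:360,230:360],(300,300)),cv2.resize(b['image'][140:260,120:240],(480,480),interpolation=cv2.INTER_CUBIC)[:300*2]]) if 0 else cv2.resize(b['image'][140:250,110:260],(750,550),interpolation=cv2.INTER_CUBIC))"
```

```text
t: 5.1
tcp_pos: [0.4579, -0.1099, 0.1191]
tool_rot: [0.346, 0.938, -0.0, 0.002]
force: [0.2, -0.6, -2.1]
finger_gap: 0.674
gripper_force: 43.9
5.2 [ 0.45810495 -0.10997684  0.11891961] 49.50871450040462 [-0.37207774 -1.31755307 -2.97593757]
5.2 [ 0.45810495 -0.10997684  0.11891961] 49.50871450040462 [-0.37207774 -1.31755307 -2.97593757]
5.2 [ 0.45810495 -0.10997684  0.11891961] 49.50871450040462 [-0.37207774 -1.31755307 -2.97593757]
5.2 [ 0.45810495 -0.10997684  0.11891961] 49.50871450040462 [-0.37207774 -1.31755307 -2.97593757]
```

View pics/n2.png

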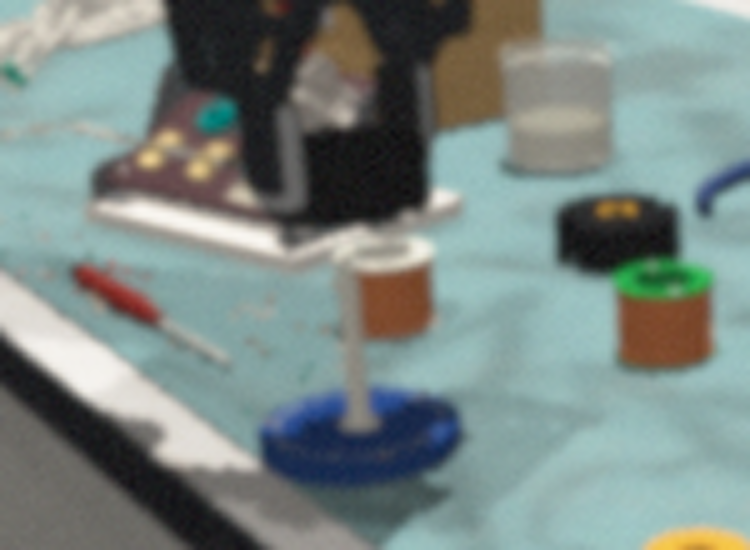

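The half hangs on the mandrel's line: part silhouette centre is at crop x≈348 and the mandrel tip at (350,255). Lowering gently while watching the force.

```bash
python3 -m crank '[{"dp":[0,0,-0.3],"angular":[0,0,0]},{"dp":[0,0,-0.3],"angular":[0,0,0]},{"dp":[0,0,-0.2],"angular":[0,0,0]},{"dp":[0,0,-0.2],"angular":[0,0,0]},{"dp":[0,0,-0.1],"angular":[0,0,0]},{"dp":[0,0,0],"angular":[0,0,0]}]'
python3 -m crank '[{"dp":[0,0,-0.2],"angular":[0,0,0]},{"dp":[0,0,-0.2],"angular":[0,0,0]},{"dp":[0,0,0],"angular":[0,0,0]}]'
```

```text
t: 5.8
tcp_pos: [0.4559, -0.1089, 0.0851]
tool_rot: [0.346, 0.938, 0.0, -0.001]
force: [0.1, -0.6, -1.5]
finger_gap: 0.681
gripper_force: 43.9
t: 6.1
tcp_pos: [0.456, -0.1089, 0.0731]
tool_rot: [0.346, 0.938, 0.0, -0.0]
force: [-0.9, 0.6, -2.8]
finger_gap: 0.679
gripper_force: 43.9
```

```bash
python3 -m crank '[{"dp":[0,0,-0.3],"angular":[0,0,0]},{"dp":[0,0,-0.3],"angular":[0,0,0]},{"dp":[0,0,-0.3],"angular":[0,0,0]},{"dp":[0,0,-0.2],"angular":[0,0,0]},{"dp":[0,0,-0.1],"angular":[0,0,0]},{"dp":[0,0,-0.05],"angular":[0,0,0]},{"dp":[0,0,0],"angular":[0,0,0]}]'
python3 -m crank '[{"dp":[0,0,-0.04],"angular":[0,0,0]},{"dp":[0,0,-0.04],"angular":[0,0,0]},{"dp":[0,0,0],"angular":[0,0,0]}]'
```

```text
t: 6.8
tcp_pos: [0.4561, -0.109, 0.036]
tool_rot: [0.346, 0.938, 0.0, -0.0]
force: [-1.1, 1.0, -2.0]
finger_gap: 0.677
gripper_force: 43.9
t: 7.1
tcp_pos: [0.4562, -0.109, 0.0339]
tool_rot: [0.346, 0.938, 0.0, -0.0]
force: [-1.1, 0.6, -1.5]
finger_gap: 0.677
gripper_force: 43.9
```

```bash
python3 -m crank '[{"dp":[0,0,-0.05],"angular":[0,0,0]},{"dp":[0,0,0],"angular":[0,0,0]}]' | grep -E "tcp|force"
python3 -m crank '[{"dp":[0,0,-0.04],"angular":[0,0,0]},{"dp":[0,0,0],"angular":[0,0,0]}]' | grep -E "tcp|force"
```

```text
tcp_pos: [0.4561, -0.109, 0.0329]
force: [-2.4, 1.1, 4.8]
gripper_force: 44.5
tcp_pos: [0.4561, -0.109, 0.0328]
force: [-3.2, 1.5, 16.1]
gripper_force: 45.9
```

The lower half is seated: contact at TCP z 0.0329, which is the bench pick height plus 12 mm. Releasing and moving to the white coil.

```bash
python3 -m crank '[{"dp":[0,0,0.05],"angular":[0,0,0]},{"dp":[0,0,0],"angular":[0,0,0]},{"dp":[0,0,0],"angular":[0,0,0]},{"dp":[0,0,0],"angular":[0,0,0]},{"dp":[0,0,0.3],"angular":[0,0,0]},{"dp":[0,0,0.8],"angular":[0,0,0]},{"dp":[0,0,1],"angular":[0,0,0]},{"dp":[0,0.2,0.9],"angular":[0,0,0]},{"dp":[0,0.9,0],"angular":[0,0,0]},{"dp":[0,1,0],"angular":[0,0,0]},{"dp":[0.1,1,0],"angular":[0,0,0]},{"dp":[0,0.9,0],"angular":[0,0,0]},{"dp":[0,0.6,0],"angular":[0,0,0]},{"dp":[0,0,0],"angular":[0,0,0]}]' 0
python3 -c "
from h import *
a=snap('top','t3.png');np.savez('/tmp/a3.npz',**a);b=snap('side')
print(sense()['tcp_pos'])
i=cv2.convertScaleAbs(cv2.subtract(ortho(a,(.4555,-.1095),.036,.04,.0002),20),alpha=2.2)
cv2.imwrite('pics/n3.png',np.hstack([i,cv2.resize(b['image'][150:250,150:250],(400,400),interpolation=cv2.INTER_CUBIC)]))
print(circ(a,(.4555,-.1095),.036,.06))
"
```

```text
t: 8.9
tcp_pos: [0.4586, 0.0309, 0.123]
tool_rot: [0.344, 0.939, 0.0, -0.0]
force: [0.7, -0.5, -0.5]
finger_gap: 0.999
gripper_force: 0.0
[0.45934838 0.02902931 0.12293536]
(array([ 0.456  , -0.10975]), np.float64(61.483516376789744))
```

View pics/n3.png

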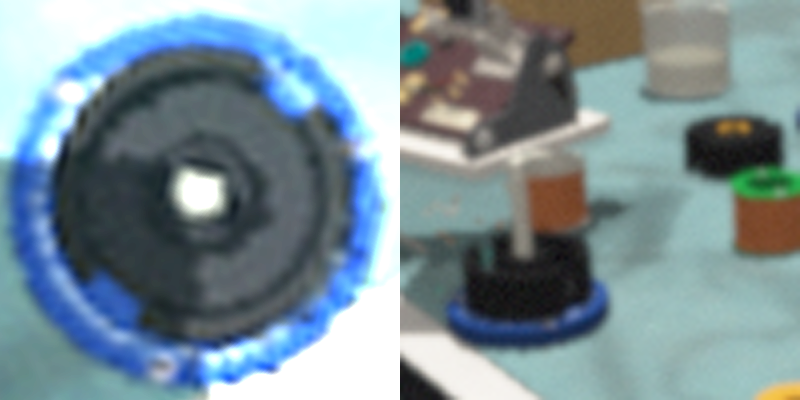

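The lower half sits flat on the plate, with slots at crop (290,90) and (113,295), so its x axis is at −40.8°. Now the coil.

```bash
python3 -m crank '[{"dp":[0,0.02,-0.7],"angular":[0,0,0]},{"dp":[0,0,-0.9],"angular":[0,0,0]},{"dp":[0,0,-0.7],"angular":[0,0,0]},{"dp":[0,0,-0.35],"angular":[0,0,0]},{"dp":[0,0,-0.18],"angular":[0,0,0]}]'
python3 -m crank '[{"dp":[0,0,0],"angular":[0,0,0]},{"dp":[0,0,0],"angular":[0,0,0]},{"dp":[0,0,0],"angular":[0,0,0]},{"dp":[0,0,0],"angular":[0,0,0]},{"dp":[0,0,0],"angular":[0,0,0]},{"dp":[0,0,0],"angular":[0,0,0]},{"dp":[0,0,0],"angular":[0,0,0]}]' 1 30
```

```text
t: 9.5
tcp_pos: [0.4592, 0.0288, 0.0369]
tool_rot: [0.347, 0.938, -0.0, -0.001]
force: [0.3, -0.3, 0.4]
finger_gap: 1.004
gripper_force: 0.0
t: 10.2
tcp_pos: [0.4598, 0.0295, 0.0388]
tool_rot: [0.346, 0.938, 0.0, 0.001]
force: [-1.2, -0.8, 5.9]
finger_gap: 0.486
gripper_force: 30.1
```

```bash
python3 -m crank '[{"dp":[0,0,0.5],"angular":[0,0,0]},{"dp":[0,0,1],"angular":[0,0,0]},{"dp":[0,0,1],"angular":[0,0,0]},{"dp":[0,-0.3,0.7],"angular":[0,0,0]},{"dp":[0,-0.9,0],"angular":[0,0,0]},{"dp":[-0.1,-1,0],"angular":[0,0,0]},{"dp":[0,-1,0],"angular":[0,0,0]},{"dp":[0,-0.9,0],"angular":[0,0,0]},{"dp":[0,-0.55,0],"angular":[0,0,0]},{"dp":[0,0,0],"angular":[0,0,0]},{"dp":[0,0,0],"angular":[0,0,0]}]'
python3 -m crank '[{"dp":[0,0,-0.5],"angular":[0,0,0]},{"dp":[0,0,-0.5],"angular":[0,0,0]},{"dp":[0,0,-0.4],"angular":[0,0,0]},{"dp":[0,0,-0.2],"angular":[0,0,0]},{"dp":[0,0,0],"angular":[0,0,0]}]'
python3 -c "
from h import *
b=snap('side')
cv2.imwrite('pics/n4.png',cv2.resize(b['image'][150:250,130:250],(720,600),interpolation=cv2.INTER_CUBIC))"
```

```text
t: 11.3
tcp_pos: [0.4558, -0.1097, 0.1338]
tool_rot: [0.346, 0.938, 0.0, -0.0]
force: [-0.3, 0.7, -0.6]
finger_gap: 0.481
gripper_force: 31.1
t: 11.8
tcp_pos: [0.4556, -0.1087, 0.0851]
tool_rot: [0.345, 0.938, 0.0, -0.001]
force: [-0.6, 0.1, -1.4]
finger_gap: 0.479
gripper_force: 31.1
```

View pics/n4.png

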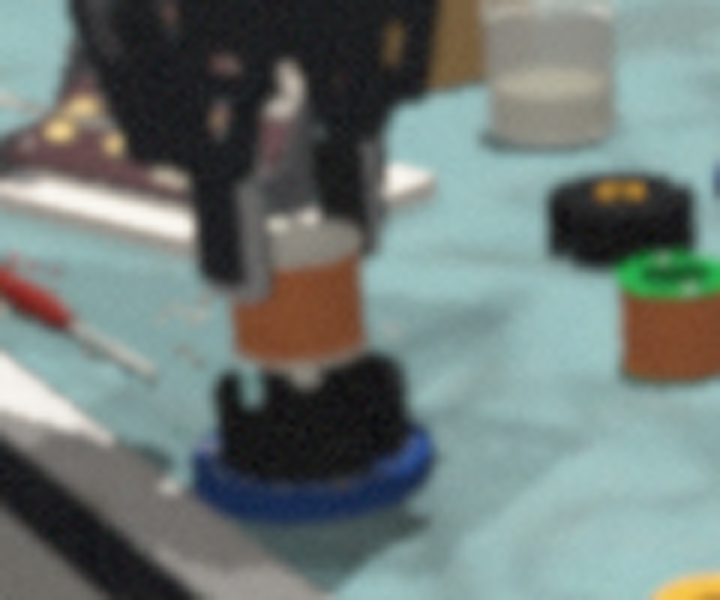

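Side crop: coil (297,305) hangs above the half (312,425), maybe a little left of axis. I'll measure that numerically.

```bash
python3 - <<'E'
from h import *
b=snap('side');im=b['image'].astype(int)
h=cv2.cvtColor(b['image'],cv2.COLOR_BGR2HSV)
m=(h[...,0]<18)&(h[...,1]>90)&(h[...,2]>60)
def proj(P):
    C=(np.asarray(P)-b['pose'][:3,3])@b['pose'][:3,:3];K=b['mtx'];return C[...,:2]/C[...,2:]*[K[0,0],K[1,1]]+K[:2,2]
for v in range(196,212,2):
    u=np.where(m[v,160:200])[0]+160; print(v,u.min() if len(u) else 0,u.max() if len(u) else 0, im[v,164:196:1].sum(1)[[0,1,2,3,4,5,6,7,8]].tolist(), im[v,184:196].sum(1).tolist())
g=cv2.cvtColor(b['image'],cv2.COLOR_BGR2GRAY).astype(int)
for v in range(216,228,4): print('low',v,g[v,162:172].tolist(),g[v,192:204].tolist())
t=np.linspace(0,6.28,200)
for c,r,z in (((.456,-.109),.0215,.062),((.456,-.109),.03,.024)):
    q=proj(np.stack([c[0]+r*np.cos(t),c[1]+r*np.sin(t),np.full(200,z)],-1));print(q[:,0].min().round(1),q[:,0].max().round(1),q[:,1].mean().round(1))
E
```

```text
196 176 188 [296, 218, 179, 149, 131, 137, 199, 245, 296] [235, 239, 243, 239, 236, 297, 401, 502, 539, 540, 542, 537]
198 175 189 [426, 389, 358, 324, 294, 281, 286, 298, 307] [232, 244, 234, 238, 235, 282, 375, 465, 507, 507, 513, 512]
200 172 189 [442, 448, 449, 415, 373, 305, 282, 286, 272] [243, 236, 235, 227, 228, 256, 341, 416, 458, 463, 464, 463]
202 170 189 [494, 474, 461, 447, 399, 314, 262, 236, 241] [241, 236, 239, 229, 224, 255, 321, 401, 446, 464, 457, 461]
204 170 189 [461, 466, 462, 452, 407, 325, 249, 235, 236] [238, 240, 241, 232, 238, 249, 305, 372, 440, 468, 470, 478]
206 170 189 [460, 464, 470, 454, 413, 319, 255, 224, 238] [235, 239, 242, 246, 245, 256, 299, 365, 414, 439, 443, 442]
208 171 186 [461, 460, 469, 454, 415, 366, 312, 288, 267] [268, 274, 275, 296, 296, 272, 270, 281, 299, 317, 349, 369]
210 0 0 [427, 434, 436, 428, 415, 407, 410, 403, 370] [301, 283, 242, 222, 184, 134, 109, 93, 83, 117, 145, 220]
low 216 [154, 154, 135, 101, 61, 32, 25, 39, 79, 111] [26, 21, 22, 30, 47, 85, 133, 163, 171, 171, 170, 165]
low 220 [147, 148, 144, 120, 78, 37, 23, 26, 24, 23] [21, 21, 25, 28, 25, 39, 61, 88, 106, 127, 138, 142]
low 224 [126, 117, 118, 109, 79, 42, 25, 27, 22, 22] [19, 25, 25, 24, 37, 60, 76, 79, 79, 89, 119, 142]
167.5 191.1 199.6
164.7 197.1 218.6
```

The coil is within about 0.3 px of the half's axis, so I'm lowering it.

```bash
python3 -m crank '[{"dp":[0,0,-0.2],"angular":[0,0,0]},{"dp":[0,0,-0.2],"angular":[0,0,0]},{"dp":[0,0,-0.15],"angular":[0,0,0]},{"dp":[0,0,0],"angular":[0,0,0]}]' | grep -E "tcp|force"
python3 -m crank '[{"dp":[0,0,-0.15],"angular":[0,0,0]},{"dp":[0,0,-0.1],"angular":[0,0,0]},{"dp":[0,0,-0.07],"angular":[0,0,0]},{"dp":[0,0,0],"angular":[0,0,0]}]' | grep -E "tcp|force"
python3 -m crank '[{"dp":[0,0,-0.05],"angular":[0,0,0]},{"dp":[0,0,0],"angular":[0,0,0]}]' | grep -E "tcp|force"
```

```text
tcp_pos: [0.4558, -0.1098, 0.0686]
force: [-0.2, 0.1, -1.0]
gripper_force: 31.1
tcp_pos: [0.4561, -0.1099, 0.0593]
force: [0.4, -0.3, -1.1]
gripper_force: 31.1
tcp_pos: [0.4562, -0.11, 0.058]
force: [-0.6, 0.5, -1.0]
gripper_force: 31.1
```

```bash
python3 -m crank '[{"dp":[0,0,-0.04],"angular":[0,0,0]},{"dp":[0,0,0],"angular":[0,0,0]}]' | grep -E "tcp|force"
python3 -m crank '[{"dp":[0,0,-0.03],"angular":[0,0,0]},{"dp":[0,0,0],"angular":[0,0,0]}]' | grep -E "tcp|force"
python3 -m crank '[{"dp":[0,0,-0.03],"angular":[0,0,0]},{"dp":[0,0,0],"angular":[0,0,0]}]' | grep -E "tcp|force"
```

```text
tcp_pos: [0.4563, -0.11, 0.0569]
force: [0.2, 0.5, -1.1]
gripper_force: 31.1
tcp_pos: [0.4563, -0.11, 0.0568]
force: [-1.2, 0.5, 5.7]
gripper_force: 31.7
tcp_pos: [0.4563, -0.11, 0.0567]
force: [-1.7, 0.7, 13.7]
gripper_force: 32.4
```

The coil is home, 18 mm above its bench pick height. Next is the lid, turning the tool +76° on the way.

```bash
python3 -m crank '[{"dp":[0,0,0.06],"angular":[0,0,0]},{"dp":[0,0,0],"angular":[0,0,0]},{"dp":[0,0,0],"angular":[0,0,0]},{"dp":[0,0,0],"angular":[0,0,0]},{"dp":[0,0,0.4],"angular":[0,0,0]},{"dp":[0,0,0.9],"angular":[0,0,0]},{"dp":[0,0,0.9],"angular":[0,0,0]},{"dp":[0.22,0.5,0.2],"angular":[0,0,6.4]},{"dp":[0.4,0.8,0],"angular":[0,0,8]},{"dp":[0.4,0.8,0],"angular":[0,0,8]},{"dp":[0.4,0.8,0],"angular":[0,0,8]},{"dp":[0.4,0.8,0],"angular":[0,0,8]},{"dp":[0.4,0.8,0],"angular":[0,0,8]},{"dp":[0.4,0.8,0],"angular":[0,0,8]},{"dp":[0.4,0.8,0],"angular":[0,0,8]},{"dp":[0.4,0.8,0],"angular":[0,0,8]},{"dp":[0.2,0.41,0],"angular":[0,0,6]},{"dp":[0,0,0],"angular":[0,0,0]},{"dp":[0,0,0],"angular":[0,0,0]}]' 0
python3 -c "
from h import *
a=snap('top');b=snap('side');np.savez('/tmp/a5.npz',**a)
s=sense();print(s['tcp_pos'],yaw(s['tool_rot']))
print(circ(a,(.4555,-.1095),.053,.043))
cv2.imwrite('pics/n5.png',np.hstack([cv2.resize(ortho(a,(.4555,-.1095),.053,.04,.0002),(400,400)),cv2.resize(b['image'][120:220,170:270],(400,400),interpolation=cv2.INTER_CUBIC)]))"
```

```text
t: 15.4
tcp_pos: [0.5643, 0.1093, 0.1292]
tool_rot: [-0.308, 0.952, -0.0, -0.0]
force: [0.5, 0.7, 0.6]
finger_gap: 0.998
gripper_force: 0.0
[0.56415662 0.10855905 0.1290237 ] 125.78794329970063
(array([ 0.456  , -0.10925]), np.float64(150.0))
```

View pics/n5.png

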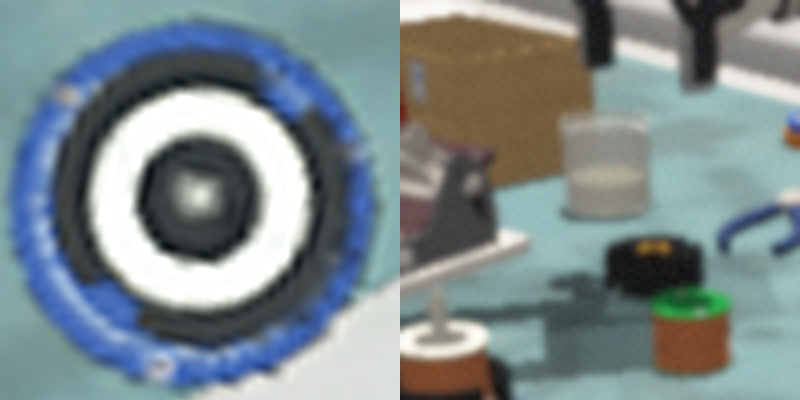

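The coil is concentric in the cavity (crop (200,198)). The gripper is above the lid (side crop (655,265)). Descending and gripping.

```bash
python3 -m crank '[{"dp":[0,0,-0.8],"angular":[0,0,0]},{"dp":[0,0,-0.9],"angular":[0,0,0]},{"dp":[0,0,-0.9],"angular":[0,0,0]},{"dp":[0,0,-0.6],"angular":[0,0,0]},{"dp":[0,0,-0.3],"angular":[0,0,0]},{"dp":[0,0,-0.14],"angular":[0,0,0]}]'
python3 -m crank '[{"dp":[0,0,0],"angular":[0,0,0]},{"dp":[0,0,0],"angular":[0,0,0]},{"dp":[0,0,0],"angular":[0,0,0]},{"dp":[0,0,0],"angular":[0,0,0]},{"dp":[0,0,0],"angular":[0,0,0]},{"dp":[0,0,0],"angular":[0,0,0]}]' 1 40
```

```text
t: 16.1
tcp_pos: [0.5643, 0.1086, 0.019]
tool_rot: [-0.307, 0.952, 0.0, -0.001]
force: [-0.1, -0.6, 0.8]
finger_gap: 1.003
gripper_force: 0.0
t: 16.7
tcp_pos: [0.5656, 0.1092, 0.021]
tool_rot: [-0.308, 0.951, -0.0, 0.001]
force: [-1.3, -1.1, 6.0]
finger_gap: 0.679
gripper_force: 43.7
```

```bash
python3 -m crank '[{"dp":[0,0,0.4],"angular":[0,0,0]},{"dp":[0,0,0.9],"angular":[0,0,0]},{"dp":[0,0,1],"angular":[0,0,0]},{"dp":[0,0,0.8],"angular":[0,0,0]},{"dp":[-0.22,-0.5,0.3],"angular":[0,0,-4.3]},{"dp":[-0.4,-0.8,0],"angular":[0,0,-8]},{"dp":[-0.4,-0.8,0],"angular":[0,0,-8]},{"dp":[-0.4,-0.8,0],"angular":[0,0,-8]},{"dp":[-0.4,-0.8,0],"angular":[0,0,-8]},{"dp":[-0.4,-0.8,0],"angular":[0,0,-8]},{"dp":[-0.4,-0.8,0],"angular":[0,0,-8]},{"dp":[-0.4,-0.8,0],"angular":[0,0,-8]},{"dp":[-0.4,-0.8,0],"angular":[0,0,-8]},{"dp":[-0.2,-0.41,0],"angular":[0,0,-8]},{"dp":[0,0,0],"angular":[0,0,0]},{"dp":[0,0,0],"angular":[0,0,0]}]'
python3 -c "
from h import *
b=snap('side')
s=sense();print(s['tcp_pos'],yaw(s['tool_rot']))
cv2.imwrite('pics/n6.png',cv2.resize(b['image'][150:250,130:250],(720,600),interpolation=cv2.INTER_CUBIC))
g=cv2.cvtColor(b['image'],cv2.COLOR_BGR2GRAY).astype(int)
for v in range(176,192,4): print(v,g[v,155:170].tolist(),g[v,188:204].tolist())"
```

```text
t: 18.3
tcp_pos: [0.4564, -0.1099, 0.1221]
tool_rot: [0.344, 0.939, 0.0, 0.0]
force: [-0.3, -0.7, -1.9]
finger_gap: 0.68
gripper_force: 43.7
[ 0.45647997 -0.10953983  0.12202167] 49.742968103935226
176 [94, 103, 111, 108, 84, 65, 49, 47, 47, 54, 71, 87, 101, 96, 78] [46, 35, 23, 23, 34, 73, 128, 171, 188, 187, 183, 182, 180, 178, 179, 180]
180 [108, 130, 149, 161, 166, 149, 112, 80, 68, 76, 77, 78, 71, 60, 44] [71, 71, 70, 83, 105, 135, 183, 227, 239, 234, 227, 211, 195, 173, 168, 175]
184 [199, 186, 175, 165, 154, 136, 125, 123, 112, 104, 84, 72, 70, 73, 86] [190, 185, 174, 164, 157, 152, 148, 147, 149, 149, 153, 157, 161, 163, 170, 173]
188 [203, 215, 226, 232, 237, 241, 243, 244, 241, 224, 183, 137, 99, 90, 105] [152, 154, 158, 163, 167, 170, 172, 177, 176, 179, 181, 182, 184, 183, 183, 182]
```

View pics/n6.png

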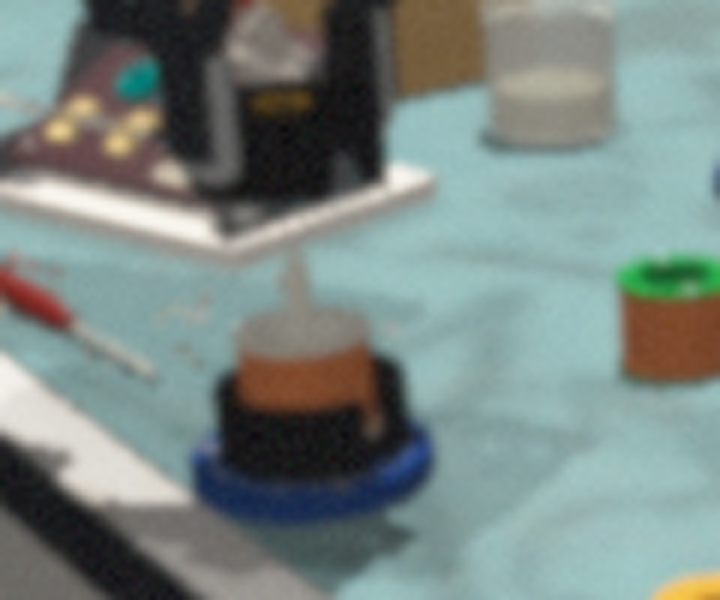

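```bash
cat >> h.py <<'E'
def proj(b,P):
    C=(np.asarray(P)-b['pose'][:3,3])@b['pose'][:3,:3];K=b['mtx'];return C[...,:2]/C[...,2:]*[K[0,0],K[1,1]]+K[:2,2]
def crop(p): return ((p-[130,150])*6).round().tolist()
E
python3 - <<'E'
from h import *
b=dict(np.load('/tmp/b.npz'))
c=np.array([.456,-.1095]);t=np.linspace(0,6.28,300)
for z in (.12,.11,.1,.08,.053,.036,.012):
    q=proj(b,np.stack([c[0]+.03*np.cos(t),c[1]+.03*np.sin(t),np.full(300,z)],-1))
    print(z,'axis',crop(proj(b,[*c,z])),'edges',crop(q.min(0)),crop(q.max(0)))
for a in (-40.8,-38,-44):
  for z in (.024,.106): print(a,z,crop(proj(b,[c[0]+.03*np.cos(np.radians(a)),c[1]+.03*np.sin(np.radians(a)),z])))
E
```

```text
0.12 axis [280.0, 117.0] edges [178.0, 91.0] [381.0, 145.0]
0.11 axis [283.0, 149.0] edges [181.0, 122.0] [383.0, 178.0]
0.1 axis [286.0, 181.0] edges [184.0, 153.0] [386.0, 211.0]
0.08 axis [291.0, 243.0] edges [191.0, 213.0] [390.0, 275.0]
0.053 axis [298.0, 325.0] edges [199.0, 293.0] [396.0, 360.0]
0.036 axis [303.0, 376.0] edges [204.0, 342.0] [400.0, 412.0]
0.012 axis [309.0, 447.0] edges [212.0, 411.0] [405.0, 485.0]
-40.8 0.024 [377.0, 431.0]
-40.8 0.106 [357.0, 177.0]
-38 0.024 [380.0, 430.0]
-38 0.106 [360.0, 176.0]
-44 0.024 [373.0, 433.0]
-44 0.106 [353.0, 179.0]
```

Axis agrees: ring at crop x 282 vs 279 predicted, right edge 381 vs 383. Lowering to just above the rim to compare slots.

```bash
python3 -m crank '[{"dp":[0,0,-0.3],"angular":[0,0,0]},{"dp":[0,0,-0.3],"angular":[0,0,0]},{"dp":[0,0,-0.2],"angular":[0,0,0]},{"dp":[0,0,-0.2],"angular":[0,0,0]},{"dp":[0,0,-0.2],"angular":[0,0,0]},{"dp":[0,0,0],"angular":[0,0,0]}]'|grep -E "tcp|force"
python3 -m crank '[{"dp":[0,0,-0.2],"angular":[0,0,0]},{"dp":[0,0,-0.2],"angular":[0,0,0]},{"dp":[0,0,-0.1],"angular":[0,0,0]},{"dp":[0,0,0],"angular":[0,0,0]}]'|grep -E "tcp|force"
python3 -m crank '[{"dp":[0,0,-0.15],"angular":[0,0,0]},{"dp":[0,0,-0.15],"angular":[0,0,0]},{"dp":[0,0,-0.05],"angular":[0,0,0]},{"dp":[0,0,0],"angular":[0,0,0]}]'|grep -E "tcp|force"
python3 -c "
from h import *
b=snap('side')
i=np.clip(b['image'][185:245,150:220].astype(float)*2.2,0,255).astype('u1')
cv2.imwrite('pics/n7.png',cv2.resize(i,(700,600),interpolation=cv2.INTER_CUBIC))"
```

```text
tcp_pos: [0.4558, -0.1097, 0.0848]
force: [-0.4, -0.7, -1.3]
gripper_force: 43.7
tcp_pos: [0.456, -0.1099, 0.0702]
force: [-0.3, -1.4, -1.4]
gripper_force: 43.7
tcp_pos: [0.4561, -0.1099, 0.0599]
force: [0.1, 0.1, -2.2]
gripper_force: 43.7
```

View pics/n7.png

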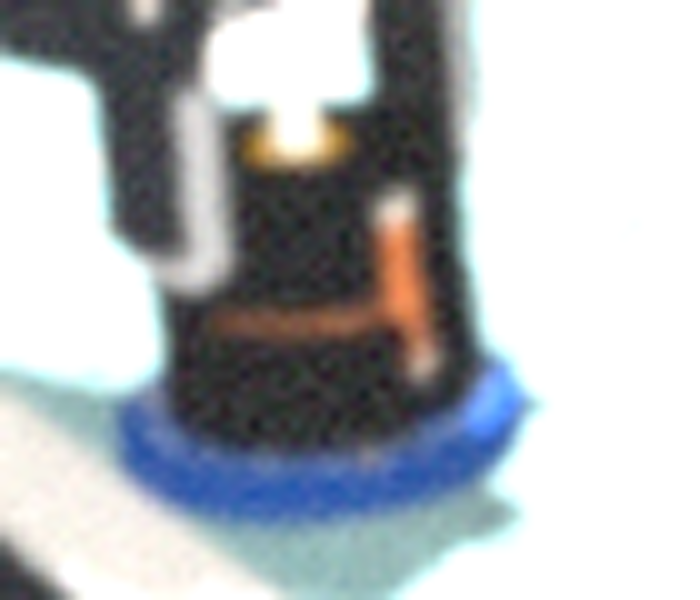

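The slots nearly line up: lid (395,195)–(407,300), lower (412,320)–(423,380). I'll quantify the remainder.

```bash
python3 - <<'E'
from h import *
b=snap('side');im=b['image'].astype(float)
w=np.clip(im[...,2]-22,0,None)
for v in range(205,224):
    x=np.arange(184,197); p=w[v,184:197]; p=np.clip(p-np.percentile(p,30),0,None); print(v,round((p*x).sum()/max(p.sum(),1),2),round(p.max()),end=' | ')
print()
c=np.array([.456,-.1095])
for a in (-36,-40.8,-46):
    t=np.radians(a);print(a,[proj(b,[c[0]+.028*np.cos(t),c[1]+.028*np.sin(t),z]).round(2).tolist() for z in (.062,.05,.04,.03,.02)])
s=sense();print(yaw(s['tool_rot']))
E
```

```text
205 190.74 68 | 206 190.38 83 | 207 190.36 78 | 208 190.27 72 | 209 190.42 75 | 210 190.45 74 | 211 190.39 76 | 212 190.04 79 | 213 190.05 83 | 214 190.07 81 | 215 189.59 66 | 216 189.05 45 | 217 188.6 34 | 218 189.94 44 | 219 191.59 58 | 220 191.56 61 | 221 191.58 57 | 222 191.51 42 | 223 191.68 19 | 
-36 [[191.36, 202.04], [191.83, 208.16], [192.23, 213.22], [192.62, 218.22], [193.01, 223.19]]
-40.8 [[190.51, 202.43], [190.99, 208.56], [191.39, 213.62], [191.79, 218.64], [192.18, 223.61]]
-46 [[189.49, 202.82], [189.98, 208.96], [190.39, 214.04], [190.79, 219.06], [191.19, 224.05]]
49.61124879137193
```

The lid is about 1° off. I'll correct that and set it down.

```bash
python3 -m crank '[{"dp":[0,0,0],"angular":[0,0,1]},{"dp":[0,0,-0.06],"angular":[0,0,0]},{"dp":[0,0,-0.02],"angular":[0,0,0]},{"dp":[0,0,0],"angular":[0,0,0]}]'|grep -E "tcp|force"
python3 -m crank '[{"dp":[0,0,-0.03],"angular":[0,0,0]},{"dp":[0,0,0],"angular":[0,0,0]}]'|grep -E "tcp|force"
python3 -m crank '[{"dp":[0,0,-0.03],"angular":[0,0,0]},{"dp":[0,0,0],"angular":[0,0,0]}]'|grep -E "tcp|force"
```

```text
tcp_pos: [0.4562, -0.1099, 0.0577]
force: [-0.2, 0.9, -1.8]
gripper_force: 43.7
tcp_pos: [0.4563, -0.11, 0.0571]
force: [0.3, 0.5, 0.1]
gripper_force: 43.9
tcp_pos: [0.4563, -0.11, 0.057]
force: [-1.6, 2.2, 9.4]
gripper_force: 44.8
```

The lid is seated: contact at 0.057, which is pick height plus 36 mm. Releasing and moving to the red disc.

```bash
python3 -m crank '[{"dp":[0,0,0.06],"angular":[0,0,0]},{"dp":[0,0,0],"angular":[0,0,0]},{"dp":[0,0,0],"angular":[0,0,0]},{"dp":[0,0,0],"angular":[0,0,0]},{"dp":[0,0,0.4],"angular":[0,0,0]},{"dp":[0,0,0.9],"angular":[0,0,0]},{"dp":[0,0,0.8],"angular":[0,0,0]},{"dp":[0.41,0.03,0],"angular":[0,0,0]},{"dp":[0.9,0.12,0],"angular":[0,0,0]},{"dp":[0.9,0.12,0],"angular":[0,0,0]},{"dp":[0.9,0.12,0],"angular":[0,0,0]},{"dp":[0.9,0.12,0],"angular":[0,0,0]},{"dp":[0.9,0.12,0],"angular":[0,0,0]},{"dp":[0.9,0.12,0],"angular":[0,0,0]},{"dp":[0.9,0.12,0],"angular":[0,0,0]},{"dp":[0.5,0.06,0],"angular":[0,0,0]},{"dp":[0,0,0],"angular":[0,0,0]},{"dp":[0,0,0],"angular":[0,0,0]}]' 0
python3 -c "
from h import *
a=snap('top');b=snap('side')
s=sense();print(s['tcp_pos'],yaw(s['tool_rot']))
cv2.imwrite('pics/n8.png',np.hstack([np.vstack([cv2.resize(a['image'][170:330,230:350],(300,400)),np.zeros((100,300,3),'u1')]),cv2.resize(b['image'][140:240,150:250],(500,500),interpolation=cv2.INTER_CUBIC)]))"
```

```text
t: 22.45
tcp_pos: [0.6718, -0.0816, 0.12]
tool_rot: [0.337, 0.942, -0.0, -0.001]
force: [-0.9, -0.3, -0.2]
finger_gap: 0.996
gripper_force: 0.0
[ 0.67112566 -0.08186155  0.12023607] 50.60068276463287
```

View pics/n8.png

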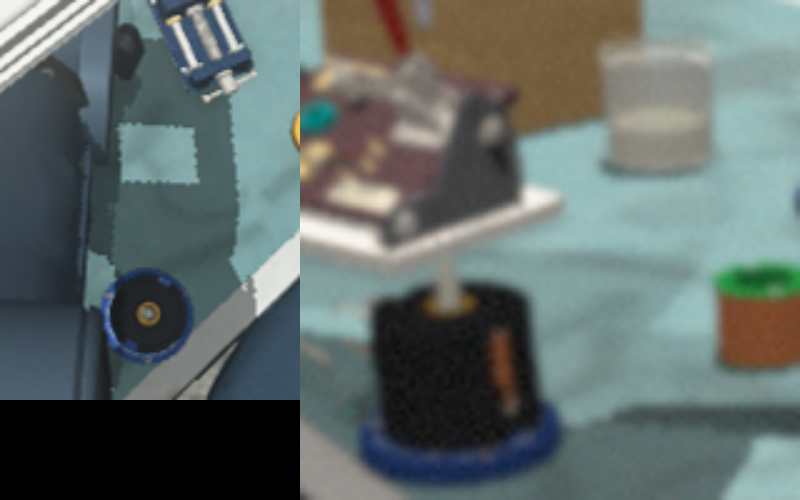

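The lid is closed and its slot runs as one continuous vertical line (side crop (503,370)). From here I'll work by numbers. Picking the disc.

```bash
python3 -m crank '[{"dp":[0,0,-0.7],"angular":[0,0,0]},{"dp":[0,0,-0.9],"angular":[0,0,0]},{"dp":[0,0,-0.9],"angular":[0,0,0]},{"dp":[0,0,-0.5],"angular":[0,0,0]},{"dp":[0,0,-0.25],"angular":[0,0,0]},{"dp":[0,0,-0.1],"angular":[0,0,0]},{"dp":[0,0,0],"angular":[0,0,0]}]'
python3 -m crank '[{"dp":[0,0,0],"angular":[0,0,0]},{"dp":[0,0,0],"angular":[0,0,0]},{"dp":[0,0,0],"angular":[0,0,0]},{"dp":[0,0,0],"angular":[0,0,0]},{"dp":[0,0,0],"angular":[0,0,0]},{"dp":[0,0,0],"angular":[0,0,0]},{"dp":[0,0,0],"angular":[0,0,0]}]' 1 25
```

```text
t: 23.25
tcp_pos: [0.6728, -0.0823, 0.0208]
tool_rot: [0.337, 0.941, 0.0, 0.0]
force: [-0.5, 0.5, 0.1]
finger_gap: 0.999
gripper_force: 0.0
t: 23.95
tcp_pos: [0.6731, -0.0822, 0.0217]
tool_rot: [0.337, 0.942, 0.0, 0.001]
force: [-1.2, 0.7, 5.3]
finger_gap: 0.493
gripper_force: 24.8
```

```bash
python3 -m crank '[{"dp":[0,0,0.5],"angular":[0,0,0]},{"dp":[0,0,0.9],"angular":[0,0,0]},{"dp":[0,0,1],"angular":[0,0,0]},{"dp":[0,0,0.9],"angular":[0,0,0]},{"dp":[-0.41,-0.03,0],"angular":[0,0,0]},{"dp":[-0.9,-0.12,0],"angular":[0,0,0]},{"dp":[-0.9,-0.12,0],"angular":[0,0,0]},{"dp":[-0.9,-0.12,0],"angular":[0,0,0]},{"dp":[-0.9,-0.12,0],"angular":[0,0,0]},{"dp":[-0.9,-0.12,0],"angular":[0,0,0]},{"dp":[-0.9,-0.12,0],"angular":[0,0,0]},{"dp":[-0.9,-0.12,0],"angular":[0,0,0]},{"dp":[-0.5,-0.06,0],"angular":[0,0,0]},{"dp":[0,0,0],"angular":[0,0,0]},{"dp":[0,0,0],"angular":[0,0,0]}]'
python3 - <<'E'
from h import *
b=snap('side');h=cv2.cvtColor(b['image'],cv2.COLOR_BGR2HSV)
m=((h[...,0]<8)|(h[...,0]>172))&(h[...,1]>140)&(h[...,2]>90)
n,l,st,ce=cv2.connectedComponentsWithStats(m.astype('u1'));i=[k for k in range(1,n) if st[k,4]>30];print([(st[k].tolist()) for k in i])
c=np.array([.456,-.1095]);t=np.linspace(0,6.28,300)
Q=np.vstack([proj(b,np.stack([c[0]+.022*np.cos(t),c[1]+.022*np.sin(t),np.full(300,z)],-1)) for z in (.099,.109)]);print(Q.min(0),Q.max(0))
E
```

```text
t: 25.45
tcp_pos: [0.4574, -0.1105, 0.12]
tool_rot: [0.337, 0.941, -0.0, 0.001]
force: [-0.2, 0.5, 0.3]
finger_gap: 0.489
gripper_force: 25.4
[[379, 47, 7, 24, 117], [332, 94, 15, 22, 126], [172, 173, 19, 12, 159], [126, 194, 14, 9, 39]]
[164.75825661 172.0364667 ] [189.87860571 184.30717374]
```

Disc edges agree with the axis prediction to about 0.6 px. Lowering.

```bash
python3 -m crank '[{"dp":[0,0,-0.3],"angular":[0,0,0]},{"dp":[0,0,-0.3],"angular":[0,0,0]},{"dp":[0,0,-0.2],"angular":[0,0,0]},{"dp":[0,0,-0.15],"angular":[0,0,0]},{"dp":[0,0,0],"angular":[0,0,0]}]'|grep -E "tcp|force"
python3 -m crank '[{"dp":[0,0,-0.15],"angular":[0,0,0]},{"dp":[0,0,-0.1],"angular":[0,0,0]},{"dp":[0,0,-0.05],"angular":[0,0,0]},{"dp":[0,0,0],"angular":[0,0,0]}]'|grep -E "tcp|force"
python3 -m crank '[{"dp":[0,0,-0.03],"angular":[0,0,0]},{"dp":[0,0,0],"angular":[0,0,0]}]'|grep -E "tcp|force"
python3 -m crank '[{"dp":[0,0,-0.03],"angular":[0,0,0]},{"dp":[0,0,0],"angular":[0,0,0]}]'|grep -E "tcp|force"
```

```text
tcp_pos: [0.4558, -0.1097, 0.0898]
force: [-0.2, 0.4, -0.7]
gripper_force: 25.4
tcp_pos: [0.4562, -0.11, 0.0818]
force: [-0.8, 0.9, -1.4]
gripper_force: 25.4
tcp_pos: [0.4563, -0.11, 0.0816]
force: [-0.9, 0.5, 5.0]
gripper_force: 26.1
tcp_pos: [0.4564, -0.11, 0.0814]
force: [-2.3, 0.8, 12.5]
gripper_force: 26.9
```

The disc is home (0.0814 − 0.060 matches the pick offset). Refining the weight's position while retreating.

```bash
python3 -m crank '[{"dp":[0,0,0.06],"angular":[0,0,0]},{"dp":[0,0,0],"angular":[0,0,0]},{"dp":[0,0,0],"angular":[0,0,0]},{"dp":[0,0,0],"angular":[0,0,0]},{"dp":[0,0,0.4],"angular":[0,0,0]},{"dp":[0,0,0.9],"angular":[0,0,0]},{"dp":[0,0,0.5],"angular":[0,0,0]},{"dp":[0,0,0],"angular":[0,0,0]}]' 0
python3 - <<'E'
from h import *
a=dict(np.load('/tmp/a.npz'))
print(circ(a,(.5705,-.286),.036,.035,span=.005),circ(a,(.5705,-.286),.020,.05,span=.006),circ(a,(.5705,-.286),.036,.011,span=.005))
E
```

```text
t: 27.6
tcp_pos: [0.4574, -0.1105, 0.1372]
tool_rot: [0.337, 0.942, -0.0, 0.002]
force: [-0.1, -0.4, 0.3]
finger_gap: 1.0
gripper_force: 0.0
(array([ 0.56825, -0.2835 ]), np.float64(56.65062440342253)) (array([ 0.57025, -0.28675]), np.float64(92.84435064284395)) (array([ 0.57   , -0.28675]), np.float64(99.76048390360185))
```

```bash
python3 -m crank '[{"dp":[0.21,-0.3,0],"angular":[0,0,0]},{"dp":[0.6,-0.93,0],"angular":[0,0,0]},{"dp":[0.6,-0.93,0],"angular":[0,0,0]},{"dp":[0.6,-0.93,0],"angular":[0,0,0]},{"dp":[0.6,-0.93,0],"angular":[0,0,0]},{"dp":[0.6,-0.93,0],"angular":[0,0,0]},{"dp":[0.4,-0.65,0],"angular":[0,0,0]},{"dp":[0.2,-0.3,0],"angular":[0,0,0]},{"dp":[0,0,-0.7],"angular":[0,0,0]},{"dp":[0,0,-0.9],"angular":[0,0,0]},{"dp":[0,0,-0.8],"angular":[0,0,0]},{"dp":[0,0,-0.5],"angular":[0,0,0]},{"dp":[0,0,-0.23],"angular":[0,0,0]},{"dp":[0,0,-0.1],"angular":[0,0,0]},{"dp":[0,0,0],"angular":[0,0,0]}]'
python3 -m crank '[{"dp":[0,0,0],"angular":[0,0,0]},{"dp":[0,0,0],"angular":[0,0,0]},{"dp":[0,0,0],"angular":[0,0,0]},{"dp":[0,0,0],"angular":[0,0,0]},{"dp":[0,0,0],"angular":[0,0,0]},{"dp":[0,0,0],"angular":[0,0,0]},{"dp":[0,0,0],"angular":[0,0,0]},{"dp":[0,0,0],"angular":[0,0,0]},{"dp":[0,0,0],"angular":[0,0,0]}]' 1 60
```

```text
t: 29.1
tcp_pos: [0.5708, -0.2871, 0.0391]
tool_rot: [0.337, 0.942, -0.0, 0.0]
force: [0.0, -0.2, 0.4]
finger_gap: 0.999
gripper_force: 0.0
t: 30.0
tcp_pos: [0.5709, -0.2874, 0.0401]
tool_rot: [0.337, 0.942, -0.0, 0.001]
force: [-1.0, 0.5, 5.7]
finger_gap: 0.375
gripper_force: 59.1
```

```bash
python3 -m crank '[{"dp":[0,0,0.4],"angular":[0,0,0]},{"dp":[0,0,0.9],"angular":[0,0,0]},{"dp":[0,0,1],"angular":[0,0,0]},{"dp":[0,0,0.9],"angular":[0,0,0]},{"dp":[-0.21,0.3,0.1],"angular":[0,0,0]},{"dp":[-0.6,0.93,0],"angular":[0,0,0]},{"dp":[-0.6,0.93,0],"angular":[0,0,0]},{"dp":[-0.6,0.93,0],"angular":[0,0,0]},{"dp":[-0.6,0.93,0],"angular":[0,0,0]},{"dp":[-0.6,0.93,0],"angular":[0,0,0]},{"dp":[-0.4,0.6,0],"angular":[0,0,0]},{"dp":[-0.21,0.3,0],"angular":[0,0,0]},{"dp":[0,0,0],"angular":[0,0,0]},{"dp":[0,0,0],"angular":[0,0,0]}]'
python3 - <<'E'
from h import *
b=snap('side');h=cv2.cvtColor(b['image'],cv2.COLOR_BGR2HSV)
m=(h[...,0]>12)&(h[...,0]<28)&(h[...,1]>130)&(h[...,2]>90)
n,l,st,ce=cv2.connectedComponentsWithStats(m.astype('u1'));print([(st[k].tolist()) for k in range(1,n) if st[k,4]>100])
c=np.array([.456,-.1095]);t=np.linspace(0,6.28,300)
Q=np.vstack([proj(b,np.stack([c[0]+.025*np.cos(t),c[1]+.025*np.sin(t),np.full(300,z)],-1)) for z in (.097,.117)]);print(Q.min(0),Q.max(0))
E
```

```text
t: 31.4
tcp_pos: [0.4569, -0.1122, 0.1378]
tool_rot: [0.337, 0.942, -0.0, 0.001]
force: [-0.2, -0.4, -4.9]
finger_gap: 0.377
gripper_force: 60.5
[[287, 145, 20, 23, 161], [164, 161, 28, 24, 413], [303, 265, 91, 41, 1574]]
[162.62402247 167.46338301] [191.61721044 185.89385046]
```

```bash
python3 -m crank '[{"dp":[0,0.02,-0.3],"angular":[0,0,0]},{"dp":[0,0,-0.2],"angular":[0,0,0]},{"dp":[0,0,-0.15],"angular":[0,0,0]},{"dp":[0,0,-0.1],"angular":[0,0,0]},{"dp":[0,0,0],"angular":[0,0,0]}]'|grep -E "tcp|force"
python3 -m crank '[{"dp":[0,0,-0.05],"angular":[0,0,0]},{"dp":[0,0,-0.03],"angular":[0,0,0]},{"dp":[0,0,0],"angular":[0,0,0]}]'|grep -E "tcp|force"
```

```text
tcp_pos: [0.4557, -0.1108, 0.1147]
force: [0.3, 0.1, -4.9]
gripper_force: 60.5
tcp_pos: [0.456, -0.1109, 0.1131]
force: [0.5, 0.1, -4.2]
gripper_force: 60.5
```

```bash
python3 -m crank '[{"dp":[0,0,-0.05],"angular":[0,0,0]},{"dp":[0,0,-0.03],"angular":[0,0,0]},{"dp":[0,0,0],"angular":[0,0,0]}]'|grep -E "tcp|force"
python3 -m crank '[{"dp":[0,0,-0.04],"angular":[0,0,0]},{"dp":[0,0,0],"angular":[0,0,0]}]'|grep -E "tcp|force"
python3 -m crank '[{"dp":[0,0,-0.03],"angular":[0,0,0]},{"dp":[0,0,0],"angular":[0,0,0]}]'|grep -E "tcp|force"
```

```text
tcp_pos: [0.4559, -0.1108, 0.1105]
force: [-0.2, -0.3, -5.1]
gripper_force: 60.5
tcp_pos: [0.4561, -0.1109, 0.1101]
force: [-2.0, 0.0, 1.6]
gripper_force: 61.3
tcp_pos: [0.4561, -0.1109, 0.11]
force: [-3.5, 1.0, 11.1]
gripper_force: 62.2
```

Contact is at 0.110, as expected. Releasing, retreating well clear, and checking heights.

```bash
python3 -m crank '[{"dp":[0,0,0.05],"angular":[0,0,0]},{"dp":[0,0,0],"angular":[0,0,0]},{"dp":[0,0,0],"angular":[0,0,0]},{"dp":[0,0,0],"angular":[0,0,0]},{"dp":[0,0,0],"angular":[0,0,0]},{"dp":[0,0,0.3],"angular":[0,0,0]},{"dp":[0,0,0.9],"angular":[0,0,0]},{"dp":[0,0,0.9],"angular":[0,0,0]},{"dp":[0.5,0.5,0.3],"angular":[0,0,0]},{"dp":[0.6,0.9,0],"angular":[0,0,0]},{"dp":[0.6,0.9,0],"angular":[0,0,0]},{"dp":[0.6,0.9,0],"angular":[0,0,0]},{"dp":[0.6,0.9,0],"angular":[0,0,0]},{"dp":[0.6,0.9,0],"angular":[0,0,0]},{"dp":[0.6,0.9,0],"angular":[0,0,0]},{"dp":[0.3,0.5,0],"angular":[0,0,0]},{"dp":[0,0,0],"angular":[0,0,0]},{"dp":[0,0,0],"angular":[0,0,0]}]' 0
python3 - <<'E'
from h import *
a=snap('top');b=snap('side')
P=cloud(a)
for n,z,d in (('jig',.012,.076),('lid',.060,.060),('disc',.070,.044),('wbody',.090,.05),('bore',.106,.011)): print(n,circ(a,(.4558,-.1097),z,d,span=.005))
r=np.hypot(P[...,0]-.456,P[...,1]+.1095)
for lo,hi in ((.008,.016),(.019,.024),(.0265,.029)): print(lo,np.nanmedian(P[...,2][(r>lo)&(r<hi)]).round(4))
im=b['image'].astype(float);w=im[...,2]-im[...,0]
for v in range(203,224,2):
    x=np.arange(184,197);p=np.clip(im[v,184:197,2]-np.percentile(im[v,184:197,2],30),0,None);print(v,((p*x).sum()/max(p.sum(),1)).round(2),round(p.max()),end=' | ')
a0=dict(np.load('/tmp/a.npz'))
print(circ(a,(.583,-.027),.035,.043,span=.008),circ(a0,(.583,-.027),.035,.043,span=.008))
E
```

```text
t: 34.75
tcp_pos: [0.5871, 0.0808, 0.1819]
tool_rot: [0.337, 0.942, -0.001, -0.001]
force: [0.6, -0.1, -0.5]
finger_gap: 1.002
gripper_force: 0.0
jig (array([ 0.45555, -0.10945]), np.float64(59.397620704990274))
lid (array([ 0.45555, -0.10595]), np.float64(84.06740381258184))
disc (array([ 0.4593, -0.1127]), np.float64(83.50481370534241))
wbody (array([ 0.4553 , -0.11045]), np.float64(146.93898518145636))
bore (array([ 0.4553 , -0.10995]), np.float64(120.89450172118944))
0.008 0.1072
0.019 0.091
0.0265 0.0608
203 186.35 80 | 205 190.27 30 | 207 191.0 64 | 209 190.69 72 | 211 190.56 71 | 213 190.44 74 | 215 190.52 73 | 217 190.65 59 | 219 191.35 58 | 221 191.59 55 | 223 191.52 21 | (array([ 0.57775, -0.02475]), np.float64(46.981446947094206)) (array([ 0.57775, -0.0245 ]), np.float64(62.478444285813104))
```

```bash
python3 -c "
from station import order
print(order.sign_off())"
```

```text
the job is handed in; nothing more can be done
None
```

The pot core is built on the jig in the order asked and handed in at about 35 s: measured heights agree with every part fully home, the wire slots line up to within about 1°, and nothing else was touched.

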